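# Flip out the filter and show the light path to the camera

### The job

Show the student what the optical set-up looks at: nudge the tab of the flip-mounted filter with a fingertip so that the filter swings away from you, right over to its stop and out of the light path. Then point from straight above at the middle of the glass slide for two seconds, and after that in the same way at the camera's square housing, finishing while you still point at it; each time the fingertips hover about a finger's width above it. Don't pinch the filter, and don't touch any of the other optics or shift the loose things lying about.

Things in the scene. Friction and masses are not known exactly. Their poses are not given: they have to be found in the camera images.
- filter (a joint): swing of the flip-mounted filter, rad: 0 = upright in the light path, 1.57 = lying over against its stop, out of the path. It turns about an axis parallel to the rail, its tab going away from the robot (towards the breadboard's +x) and down. Its weight keeps it upright until it has been pushed over by 0.6 to 0.8 rad; beyond that it falls over to the stop by itself. A push of under 1 N at the tab moves it
- filter_tab (a point): centre of the upper end of the filter's finger tab, which moves with the filter. Tab: 8 mm (breadboard x) by 12 mm (along the rail), standing 22 mm proud of the black filter ring (35 mm across, 9 mm thick) below it; upright, it is the highest point on the rail, 165 mm above the table, with 20 to 23 mm of it above the rims of lens and iris
- filter_hinge (a point): the fixed hinge axis of the filter; upright, the tab's end is 65 mm above it and 18 mm nearer the robot (breadboard -x). x and y axes as the breadboard's, the hinge axis is y
- filter_mount: the whole flip mount: carrier on the rail, post, hinge block and filter. Origin on top of the rail
- slide_top (a point): middle of the upper edge of the clear glass microscope slide (76 mm along breadboard x, 26 mm high, 1.6 mm thick, white frosted end) that stands upright in a black holder; this edge is 141 mm above the table, the holder's arms 25 mm either side of it end 4 mm lower. z is up
- stage: the sample stage with two micrometers that carries the slide, 60 mm by 50 mm, on the rail. Origin on top of the rail
- camera_top (a point): centre of the top of the camera's square black housing (46 mm by 50 mm, 44 mm high, top 147 mm above the table) at the -y end of the rail; its lens tube points along +y at the slide. z is up
- camera: the camera with its lens tube and post. Origin on top of the rail, below the housing
- lamp: the lamp at the +y end of the rail: round finned head 56 mm across with a tube, top 153 mm above the table. Origin on top of the rail
- lens: lens in a round black mount, 35 mm across and 12 mm thick on a post, rim 142 mm above the table. It has no tab. Origin on top of the rail
- iris: iris diaphragm, black ring 42 mm across and 9 mm thick on a post, rim 146 mm above the table, thin lever to the robot's side. Origin on top of the rail
- breadboard: aluminium breadboard, 300 mm (x) by 450 mm (y), 12.7 mm thick, lying on the table, with a bare aluminium rail along its middle (y) whose top is 24.7 mm above the table. Light runs along the rail from +y (lamp) to -y (camera); lens, filter and iris stand 55 mm or so apart in any order between lamp and slide. Origin under its centre
- spare_post: loose steel post on the breadboard, 13 mm across, foot 25 mm, 79 mm tall. Origin under its foot
- spare_holder: loose black post holder on the breadboard, 32 mm across, 56 mm tall. Origin under its foot
- lens_tube: loose capped black lens tube standing on the breadboard, 33 mm across, 68 mm tall. Origin under it
- hex_driver: loose hex driver lying on the breadboard, 190 mm long, under 35 mm high
- slide_box: loose box of slides on the table, 87 mm by 102 mm, 33 mm high. Origin under it
- solvent: loose amber bottle on the table, 60 mm across, 130 mm tall. Origin under it
- screw_tray: loose grey tray on the table, 90 mm by 120 mm, 25 mm high. Origin under it

How it is judged:
By the outcome, as a careful person would: the job done as asked, in the order asked, and still so for the second after the job is handed in, with the robot touching nothing.
It also fails if it takes over 54 s, if anything falls off the work surface, if the arm or the gripper's body presses on something with over 40 N, if the wrist force passes 120 N, or if a joint passes its speed limit or range.

### The arm

A 6-joint arm with a two-finger parallel gripper is mounted at the origin on the work surface. World frame = base frame: x ahead of the robot, y to its left, z up, the work surface at z = 0. Lengths are in m, angles in rad, forces in N, time in s.
With the tool pointing down it reaches from about 0.25 to 0.8 m from the base axis. Payload 8.5 kg.
Tool frame: the origin (TCP) lies at the very end of the fingers, on their centre line; the grasp point (between the pads) lies 19 mm behind it (arm.pinch_z is the z of the grasp point in the tool frame, in m); z points along the fingers, y is the line along which they close (so a half turn about z gives the same grasp; the last joint's range is limited). The gripper opens to 85 mm and grips with 20 to 120 N. Pads are 22 mm wide; open, the fingers measure 114 mm over their backs; the gripper's body (76 mm by 85 mm) begins 54 mm behind the grasp point. The pads swing forward as they close: fully open they stand 13 mm farther back than shut.
Start: joints at [-1.316, 0.238, -0.013, 1.319, 0, 1.571], TCP at [0.132, -0.508, 0.231] pointing down, gripper open.
Joint ranges: [-2.66, 2.66], [-1.03, 1.9], [-1.14, 1.46], [-1.82, 2.27], [-1.45, 1.34], [-3.14, 3.14]. Speed limits (rad/s): [2.22, 2.22, 2.79, 3.14, 3.14, 3.14].

### API

Orientations are given as [roll, pitch, yaw] about the fixed x, y, z axes, in that order (R = Rz(yaw) Ry(pitch) Rx(roll)).
In Python, from station import arm gives the robot as it stands. The module is installed in compiled form; this text tells all that it offers.
- The arm moves only by the tool carry_out, never from a script. Its argument "targets" is a list that holds one entry, the list of rows, each a list of 7 numbers: the closure, from 0 (fully open) to 1 (shut), then the shift along the tool's x, y, z in m, then the turn, a rotation vector about the tool's x, y, z in rad. A call has 1 to 8 rows; each row shifts and turns the commanded pose from where the row before left it, along the tool's axes as they then stand; what a row does not reach is not made up. A row lasts 1/12 s, in which the tool goes at most 41.7 mm and 7.16 degrees, less where a joint would pass 70% of its speed; a pose out of reach is approached as far as the arm can. A call is refused whole if a number of a shift passes 0.0417 or a number of a turn 0.125, either way. A call with a gripper value outside its range is refused whole. The fingers move at their own pace and stop on an object; "squeeze" is the grip in N (left out, the last holds). Time passes only in rows, so rows that do not move let the fingers close. It gives the time, the measured TCP pose, the force, the opening and the grip force at its end, in the units of the state.
- arm.sense(): the state, without advancing time (a new reading comes with each control period).
- arm.snapshot(name): name is "scene" or "top" or "wrist"; returns the picture (480x640x3 uint8, red, green, blue); there is no depth.
- arm.get_calibration(name): a dict with "vfov" (degrees; the focal length in pixels is half the picture's height over the tangent of half this angle, whatever the lens; pixels are square), "cx", "cy" (the principal point, pixels), "dist" ([k1, k2, p1, p2, k3] as OpenCV has them; the pictures are not rectified), "pose" (4x4, takes a point from camera to world coordinates). Camera axes: x right, y up, looking along -z (the intrinsics and any distortion apply to the point x, -y, -z); pixel columns grow to the right and rows downward; lengths in m; the calibration is good to about 2 mm. A picture is of the moment at which its call begins: read the wrist's pose just before it. get_calibration takes no time and is no camera call; for the wrist camera it gives the pose at the moment of the call.
- arm.finish_job(): hands the job in; it is judged then, once.
The state is a dict: "clock": time; "joint_pos": joint angles; "joint_velocities": joint speeds; "joint_torque": joint torques, N m; "position": TCP position; "tcp_rot": TCP orientation; "force": force on the tool from outside, world axes, zero at the start; "torque": the same for the moment, N m; "finger_gap": finger opening in m; "gripper_force": force on a finger pad.
Only numpy, scipy, OpenCV 4.12 (cv2) and the standard library are available. Lean on these libraries where they do the work, as an engineer would, in place of code of your own. Each camera call takes 0.05 s, during which the arm holds its last target. There are 200 camera calls.

## Working session

There is one attempt and no reset: what is moved stays moved. The work goes in short steps, Python scripts to look and compute and a tool call to move; the robot and the scene stay as the last step left them, time stands still between calls to the robot, and variables do not carry over. Pictures are saved under pics/ and viewed, at most 10 in all, crops included, and the job is handed in when it is done.

Besides the shell and the picture viewer there is one more tool, called after "Emit:" as name(argument=value, ...), one argument or row to a line, values as JSON. carry_out: Moves the arm, as the interface text tells. Its arguments: {"type":"object","properties":{"targets":{"type":"array","items":{"type":"array","items":{"type":"array","items":{"type":"number"}}}},"squeeze":{"type":"number"}},"required":["targets"]}

```bash
mkdir -p pics
python3 - <<'E'
from station import arm
import cv2
s=arm.sense();print(s['clock'],s['position'],s['tcp_rot'],s['finger_gap'])
for n in("scene","top"):
    cv2.imwrite(f"pics/{n}0.png",arm.snapshot(n)[:,:,::-1]);c=arm.get_calibration(n);print(n,c)
E
```

```text
0.0 [ 0.13223799 -0.50765856  0.23068556] [-3.14018877e+00 -7.01182818e-06  2.54815568e-01] 0.08522576213631301
scene {'vfov': 47.42456428594589, 'cx': 318.45658835941384, 'cy': 245.4454083958732, 'dist': array([-0.03444903,  0.        ,  0.        ,  0.        ,  0.        ]), 'pose': array([[ 0.85378345, -0.29904862,  0.42617337,  1.07426742],
       [ 0.52004624,  0.45116853, -0.72525779, -0.88056014],
       [ 0.02461133,  0.84084296,  0.54071934,  0.77974762],
       [ 0.        ,  0.        ,  0.        ,  1.        ]])}
top {'vfov': 55.911824186387385, 'cx': 320.19672564752256, 'cy': 244.73959988225704, 'dist': array([-0.1092459,  0.       ,  0.       ,  0.       ,  0.       ]), 'pose': array([[ 0.02071302,  0.99742818, -0.06861491,  0.46805118],
       [-0.99944766,  0.0224411 ,  0.02451072,  0.01243367],
       [ 0.02598748,  0.06806932,  0.99734208,  1.15936422],
       [ 0.        ,  0.        ,  0.        ,  1.        ]])}
```

View pics/scene0.png

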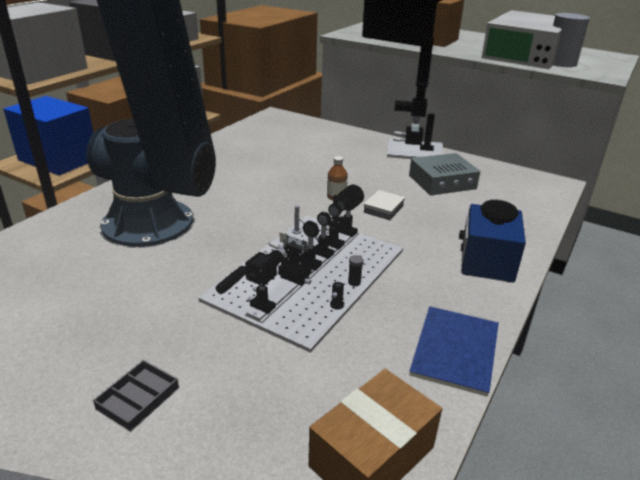

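View pics/top0.png

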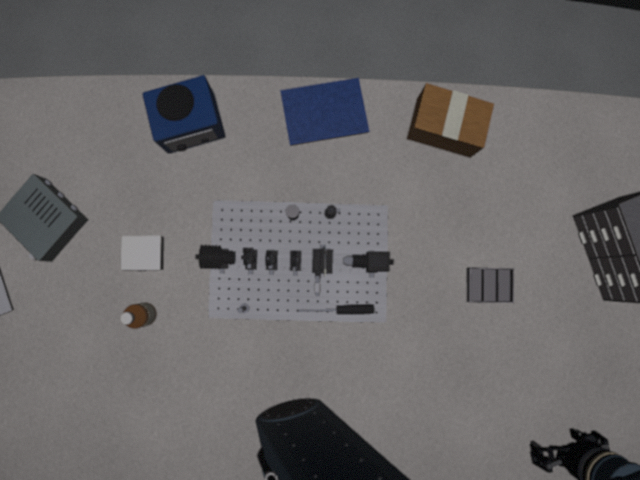

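The scene and top views show the lamp at (215,257), three optics at columns 250, 271 and 296, the slide stage at (321,260) and the camera at (378,262). The crops below should show which of the three is the filter.

Run:
```python
import cv2
a=cv2.imread("pics/top0.png")[190:330,195:400];b=cv2.imread("pics/scene0.png")[170:325,215:380]
f=lambda i,s,g:cv2.convertScaleAbs(cv2.resize(i,None,fx=s,fy=s,interpolation=cv2.INTER_CUBIC),alpha=g)
cv2.imwrite("pics/topc.png",f(a[40:110],3.9,1.9));cv2.imwrite("pics/scenec.png",f(b,3.8,1.9))
```

```text
(no output)
```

View pics/topc.png

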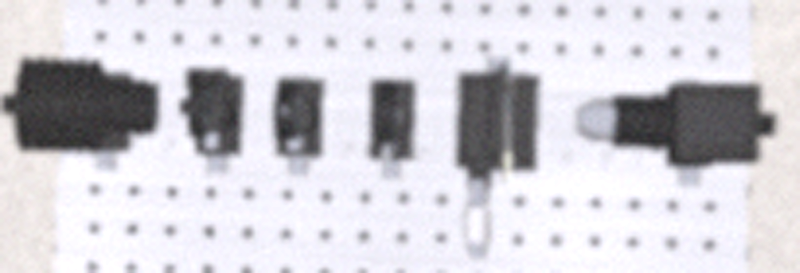

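View pics/scenec.png

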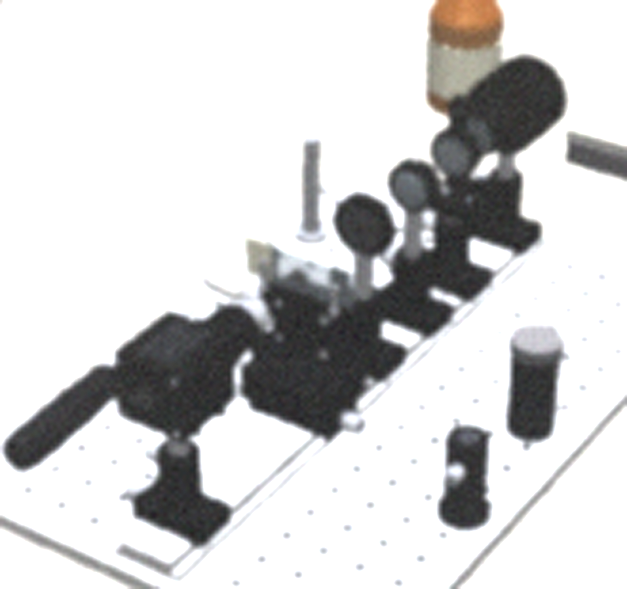

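Crops: the slide is a thin line at crop column 507. The camera housing is centred at about crop (714,123). The element nearest the lamp (crop about (210,110)) has a hinge block, so it is probably the filter. The middle one is the lens and the one nearest the slide is the opaque iris. I'll compute positions and then check with the wrist camera.

```bash
cat > h.py <<'E'
import numpy as np,cv2
from station import arm
def K(c): 
    f=240/np.tan(np.radians(c['vfov']/2)); return np.array([[f,0,c['cx']],[0,f,c['cy']],[0,0,1.]])
def ray(c,uv):
    u=cv2.undistortPoints(np.array([[uv]],float),K(c),np.array(c['dist']))[0,0]
    P=c['pose']; return P[:3,3],P[:3,:3]@np.array([u[0],-u[1],-1])
def at(c,uv,z):
    o,d=ray(c,uv); return (o+d*(z-o[2])/d[2]).round(4)
def proj(c,p):
    P=c['pose']; q=P[:3,:3].T@(np.asarray(p,float)-P[:3,3])
    return cv2.projectPoints(np.array([[q[0],-q[1],-q[2]]]),np.zeros(3),np.zeros(3),K(c),np.array(c['dist']))[0][0,0].round(1)
E
python3 - <<'E'
from h import *
c=arm.get_calibration("top")
t=lambda x,y,z:at(c,(195+x/3.9,230+y/3.9),z)
for n,a in dict(cam=(714,123,.147),slidemid=(507,115,.141),slideN=(507,168,.141),slideF=(498,60,.141),tab=(211,138,.165),filt=(212,110,.142),lens=(300,115,.142),iris=(392,118,.146),lamp=(60,105,.153)).items(): print(n,t(*a))
for p in((212,200),(388,206),(387,320),(209,318)):print(at(c,p,.0127))
w=arm.get_calibration("wrist");s=arm.sense();print(w['vfov'],w['pose'].round(3))
from scipy.spatial.transform import Rotation as R
T=np.eye(4);T[:3,:3]=R.from_euler('xyz',s['tcp_rot']).as_matrix();T[:3,3]=s['position'];print((np.linalg.inv(T)@w['pose']).round(4)); print(T.round(3))
E
```

```text
cam [ 0.5027 -0.1435  0.147 ]
slidemid [ 0.505  -0.0241  0.141 ]
slideN [ 0.4745 -0.0247  0.141 ]
slideF [ 0.5368 -0.0183  0.141 ]
tab [0.4875 0.1431 0.165 ]
filt [0.5041 0.1461 0.142 ]
lens [0.5024 0.0952 0.142 ]
iris [0.5017 0.0421 0.146 ]
lamp [0.5046 0.2318 0.153 ]
[0.6556 0.2639 0.0127]
[ 0.6509 -0.1884  0.0127]
[ 0.3594 -0.1892  0.0127]
[0.3554 0.261  0.0127]
59.65247354695136 [[ 0.252  0.934  0.253  0.196]
 [-0.968  0.244  0.064 -0.49 ]
 [-0.002 -0.261  0.965  0.373]
 [ 0.     0.     0.     1.   ]]
[[-2.000e-04  9.653e-01  2.613e-01  6.580e-02]
 [ 1.000e+00 -0.000e+00  7.000e-04 -1.100e-03]
 [ 6.000e-04  2.613e-01 -9.653e-01 -1.420e-01]
 [ 0.000e+00  0.000e+00  0.000e+00  1.000e+00]]
[[ 0.968  0.252 -0.     0.132]
 [ 0.252 -0.968  0.001 -0.508]
 [-0.    -0.001 -1.     0.231]
 [ 0.     0.     0.     1.   ]]
```

Emit:
carry_out(
  targets=[
    [[1,0,0,-0.023,0,0,0.085],[1,0,0,-0.023,0,0,0.085],[1,0,0,-0.023,0,0,0.085],[1,0.017,-0.0316,0,0,0,0],[1,0.017,-0.0316,0,0,0,0],[1,0.017,-0.0316,0,0,0,0],[1,0.017,-0.0316,0,0,0,0],[1,0.017,-0.0316,0,0,0,0]],
  ],
  squeeze=20,
)

```text
clock: 0.77
position: [0.2176, -0.3484, 0.3]
tcp_rot: [-3.141, 0.0, -0.001]
force: [1.5, -1.3, -0.2]
finger_gap: 0.0001
gripper_force: 0.0
```

Emit:
carry_out(
  targets=[
    [[1,0.017,-0.0316,0,0,0,0],[1,0.017,-0.0316,0,0,0,0],[1,0.017,-0.0316,0,0,0,0],[1,0.017,-0.0316,0,0,0,0],[1,0.017,-0.0316,0,0,0,0],[1,0.017,-0.0316,0,0,0,0],[1,0.017,-0.0316,0,0,0,0],[1,0.017,-0.0316,0,0,0,0]],
  ],
)

```text
clock: 1.43
position: [0.3536, -0.0955, 0.3003]
tcp_rot: [3.142, -0.0, -0.0]
force: [0.8, -1.7, -0.6]
finger_gap: -0.0002
gripper_force: 0.0
```

Emit:
carry_out(
  targets=[
    [[1,0.017,-0.0316,0,0,0,0],[1,0.017,-0.0316,0,0,0,0],[1,0.017,-0.0316,0,0,0,0],[1,0.017,-0.0316,0,0,0,0],[1,0.017,-0.0316,0,0,0,0],[1,0,0,0,0,0,0],[1,0,0,0,0,0,0],[1,0,0,0,0,0,0]],
  ],
)

```text
clock: 2.1
position: [0.4382, 0.0263, 0.3005]
tcp_rot: [-3.114, 0.002, 0.041]
force: [0.1, -0.4, 0.3]
finger_gap: 0.0001
gripper_force: 0.0
```

Run:
```python
from h import *
s=arm.sense();print(s['clock'],s['position'],s['tcp_rot'],s['finger_gap'],s['force'])
c=arm.get_calibration("wrist");np.savez("pics/w.npz",**c)
i=arm.snapshot("wrist")[:,:,::-1];cv2.imwrite("pics/w1.png",i)
cv2.imwrite("pics/w1b.png",cv2.convertScaleAbs(cv2.resize(i,(800,600)),alpha=1.8))
for n,p in dict(cam=(.5027,-.1435,.147),slide=(.505,-.024,.141),tab=(.4875,.1431,.165)).items():print(n,proj(c,p)*1.25)
```

```text
2.1 [0.43820761 0.02625761 0.30045028] [-3.11384260e+00  1.51100727e-03  4.14384438e-02] 0.00010551467907851219 [ 0.06334644 -0.44237912  0.29007781]
cam [721.625 169.75 ]
slide [502.125 154.625]
tab [188.125 176.   ]
```

View pics/w1b.png

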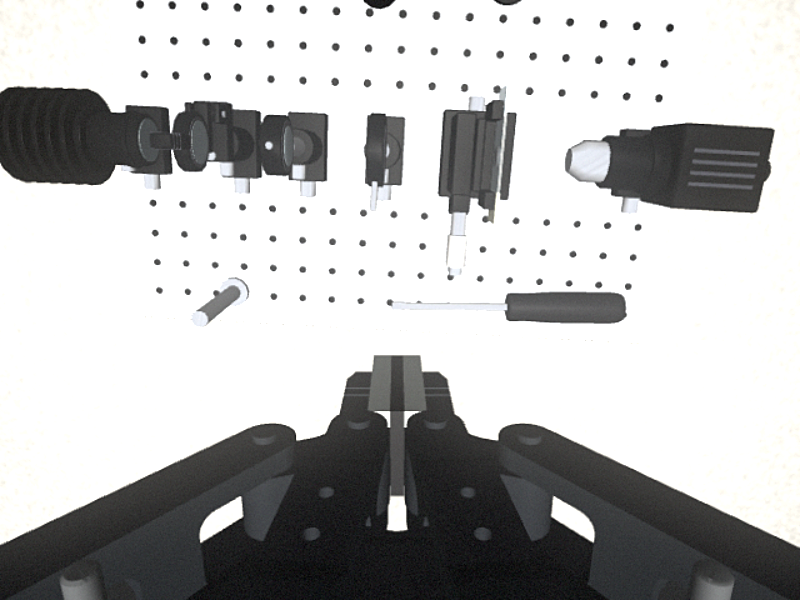

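The wrist view shows the filter second from the left, just beside the lamp. Its ring is at about (192,140), and the tab reaches left towards (155,140). I'll enlarge the tab and the camera housing.

Run:
```python
from h import *
i=cv2.imread("pics/w1.png")
f=lambda a,s:cv2.convertScaleAbs(cv2.resize(a,None,fx=s,fy=s,interpolation=cv2.INTER_CUBIC),alpha=2.5,beta=15)
a=f(i[70:160,80:220],5);b=f(i[70:190,360:640],2.8)
cv2.imwrite("pics/tabc.png",a)
print(arm.sense()['joint_pos'].round(3) if hasattr(arm.sense()['joint_pos'],'round') else arm.sense()['joint_pos'])
t=arm.get_calibration("top");print(at(t,(195+188/3.9,230+105/3.9),.165))
w=dict(np.load("pics/w.npz"))
for n,p,z in(("cam TL",(690,124),.147),("TR",(773,129),.147),("BR",(757,212),.147),("BL",(677,206),.147),("slF",(503,90),.141),("slN",(490,222),.141)):print(n,at(w,np.array(p)/1.25,z))
```

```text
[ 0.04   0.075 -0.038  1.459  0.028  3.141]
[0.5058 0.1567 0.165 ]
cam TL [ 0.5256 -0.1219  0.147 ]
TR [ 0.5253 -0.1671  0.147 ]
BR [ 0.4809 -0.1678  0.147 ]
BL [ 0.482  -0.1225  0.147 ]
slF [ 0.5388 -0.0214  0.141 ]
slN [ 0.4674 -0.0205  0.141 ]
```

View pics/tabc.png

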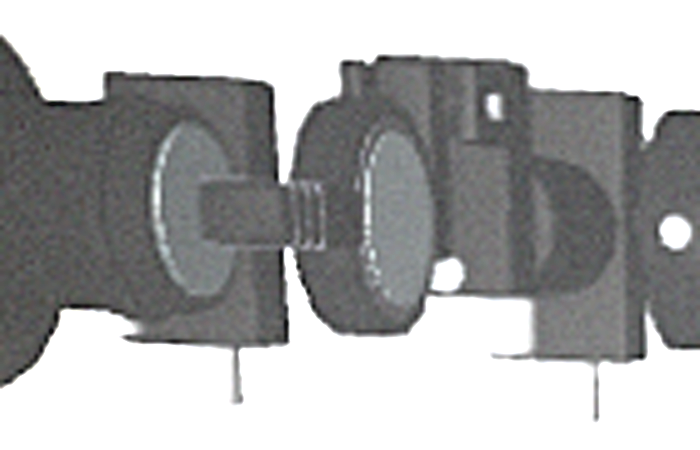

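The tab's end face is at crop (244,213), which is image (128.8,112.6). Joint 6 has run to its stop because yaw 0 is out of range there, so I'll turn to yaw 90°.

Emit:
carry_out(
  targets=[
    [[1,0,0,0,-0.028,0,0],[1,0,0,0,0,0,-0.118],[1,0,0,0,0,0,-0.118],[1,0,0,0,0,0,-0.118],[1,0,0,0,0,0,-0.118],[1,0,0,0,0,0,-0.118],[1,0,0,0,0,0,-0.118],[1,0,0,0,0,0,-0.118]],
  ],
)

```text
clock: 2.82
position: [0.4386, 0.0208, 0.3011]
tcp_rot: [-3.14, -0.002, 0.879]
force: [-1.1, 0.2, -0.4]
finger_gap: -0.0003
gripper_force: 0.0
```

Emit:
carry_out(
  targets=[
    [[1,0,0,0,0,0,-0.118],[1,0,0,0,0,0,-0.118],[1,0,0,0,0,0,-0.118],[1,0,0,0,0,0,-0.118],[1,0,0,0,0,0,-0.118],[1,0,0,0,0,0,-0.118],[1,0,0,0,0,0,0],[1,0,0,0,0,0,0]],
  ],
)

```text
clock: 3.48
position: [0.4387, 0.0211, 0.301]
tcp_rot: [-3.142, -0.003, 1.577]
force: [1.0, 0.2, -0.3]
finger_gap: -0.0001
gripper_force: 0.0
```

Run:
```python
from h import *
w=dict(np.load("pics/w.npz"))
for p in((244,213),(198,213),(244,182),(244,245)):print(at(w,(80+p[0]/5,70+p[1]/5),.165))
s=arm.sense();print(s['position'],s['tcp_rot'],s['joint_pos'])
```

```text
[0.505  0.1564 0.165 ]
[0.5048 0.1625 0.165 ]
[0.5088 0.1561 0.165 ]
[0.5009 0.1567 0.165 ]
[0.43870435 0.02114641 0.3009974 ] [-3.14155514 -0.00319126  1.5772358 ] [ 0.04593621  0.07458911 -0.03709388  1.45902481  0.00319025  1.61029315]
```

Emit:
carry_out(
  targets=[
    [[1,0.034,0.0065,0,0,0,0],[1,0.034,0.0065,0,0,0,0],[1,0.034,0.0065,0,0,0,0],[1,0.0335,0.0065,0,0,0,0],[1,0,0,0.035,0,0,0],[1,0,0,0.035,0,0,0],[1,0,0,0.035,0,0,0],[1,0,0,0.02,0,0,0]],
  ],
)

```text
clock: 4.15
position: [0.4619, 0.1575, 0.1731]
tcp_rot: [-3.138, -0.002, 1.578]
force: [0.3, 0.1, -0.9]
finger_gap: -0.0002
gripper_force: 0.0
```

Emit:
carry_out(
  targets=[
    [[1,0,0,0.01,0,0,0],[1,0,0,0.01,0,0,0],[1,0,0,0,0,0,0],[1,0,0,0,0,0,0]],
  ],
)

```text
clock: 4.48
position: [0.464, 0.1581, 0.1571]
tcp_rot: [3.141, -0.004, 1.58]
force: [0.5, -0.1, -0.1]
finger_gap: 0.0001
gripper_force: 0.0
```

Run:
```python
from h import *
s=arm.sense();print(s['position'],s['tcp_rot'],s['force'])
i=arm.snapshot("wrist")[:,:,::-1];cv2.imwrite("pics/w2.png",cv2.convertScaleAbs(i,alpha=2))
```

```text
[0.46398883 0.15807827 0.15708475] [ 3.14112144 -0.00417036  1.58031495] [ 0.50213354 -0.12848235 -0.10988405]
```

View pics/w2.png

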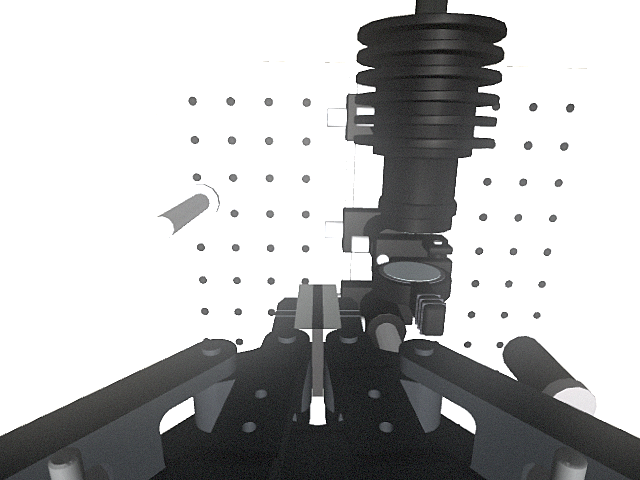

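The tab is at (434,315), at the same rows as the fingertips (318,305), so the alignment is good. I'll push along +x.

Emit:
carry_out(
  targets=[
    [[1,-0.001,0.005,0.003,0,0,0],[1,0,0.005,0,0,0,0],[1,0,0.005,0,0,0,0],[1,0,0.005,0,0,0,0],[1,0,0.005,0,0,0,0],[1,0,0.005,0,0,0,0],[1,0,0.005,0,0,0,0],[1,0,0.005,0,0,0,0]],
  ],
)

```text
clock: 5.2
position: [0.504, 0.1576, 0.1532]
tcp_rot: [-3.141, -0.004, 1.582]
force: [-0.5, -0.2, 0.0]
finger_gap: -0.0003
gripper_force: 0.1
```

Emit:
carry_out(
  targets=[
    [[1,0,0.006,0,0,0,0],[1,0,0.006,0,0,0,0],[1,0,0.006,0,0,0,0],[1,0,0.006,0,0,0,0],[1,0,0.006,0,0,0,0],[1,0,0.006,0,0,0,0],[1,0,0.006,0,0,0,0],[1,0,0.006,0,0,0,0]],
  ],
)

```text
clock: 5.87
position: [0.5521, 0.1581, 0.1533]
tcp_rot: [-3.141, -0.004, 1.582]
force: [0.4, 0.2, 0.5]
finger_gap: 0.0003
gripper_force: 0.0
```

Emit:
carry_out(
  targets=[
    [[1,0,0,0,0,0,0],[1,0,0,0,0,0,0],[1,0,0,0,0,0,0]],
  ],
)

```text
clock: 6.12
position: [0.5513, 0.158, 0.1532]
tcp_rot: [-3.141, -0.004, 1.582]
force: [-0.5, 0.1, -0.9]
finger_gap: -0.0001
gripper_force: 0.0
```

Run:
```python
from h import *
s=arm.sense();print(s['position'],s['tcp_rot'],s['force'])
i=arm.snapshot("wrist")[:,:,::-1];cv2.imwrite("pics/w3.png",cv2.convertScaleAbs(i,alpha=2))
```

```text
[0.55128212 0.15802938 0.15315946] [-3.14073081 -0.00392407  1.58168758] [-0.51771701  0.07226756 -0.85664053]
```

View pics/w3.png

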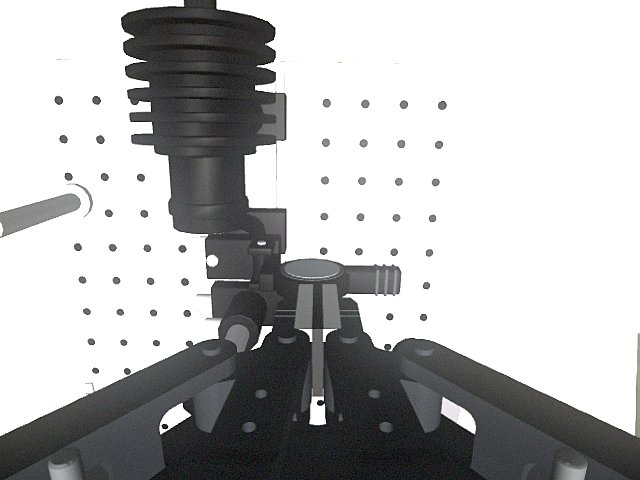

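The filter now lies over on the far side, with its tab at (385,280). Next, lift and go above the slide.

Emit:
carry_out(
  targets=[
    [[1,0,0,-0.025,0,0,0],[1,0,0,-0.025,0,0,0],[1,-0.03,-0.0082,0,0,0,0],[1,-0.03,-0.0082,0,0,0,0],[1,-0.03,-0.0082,0,0,0,0],[1,-0.03,-0.0082,0,0,0,0],[1,-0.03,-0.0082,0,0,0,0],[1,-0.03,-0.0082,0,0,0,0]],
  ],
)

```text
clock: 6.83
position: [0.5034, -0.0238, 0.2028]
tcp_rot: [-3.141, -0.004, 1.582]
force: [0.6, -0.6, -0.1]
finger_gap: 0.0
gripper_force: 0.0
```

Emit:
carry_out(
  targets=[
    [[1,0,0,0,0,0,0],[1,0,0,0,0,0,0],[1,0,0,0,0,0,0]],
  ],
)

```text
clock: 7.08
position: [0.5043, -0.0225, 0.2028]
tcp_rot: [3.142, -0.004, 1.581]
force: [0.5, 0.4, 0.5]
finger_gap: 0.0003
gripper_force: 0.0
```

Run:
```python
from h import *
s=arm.sense();print(s['position'],s['tcp_rot'],s['force'])
c=arm.get_calibration("wrist")
i=arm.snapshot("wrist")[:,:,::-1];cv2.imwrite("pics/w4.png",cv2.convertScaleAbs(cv2.resize(i,(800,600)),alpha=2));np.savez("pics/w4.npz",**c)
for n,p in dict(slide=(.504,-.0225,.141),sF=(.542,-.0225,.141),sN=(.466,-.0225,.141),cam=(.5035,-.144,.147)).items():print(n,proj(c,p)*1.25)
```

```text
[ 0.50429089 -0.02249522  0.20276951] [ 3.14153362 -0.00432828  1.58096152] [0.50877647 0.42586023 0.47413612]
slide [397.125 323.625]
sF [489.75 324.5 ]
sN [304.375 322.75 ]
cam [393.375 577.75 ]
```

View pics/w4.png

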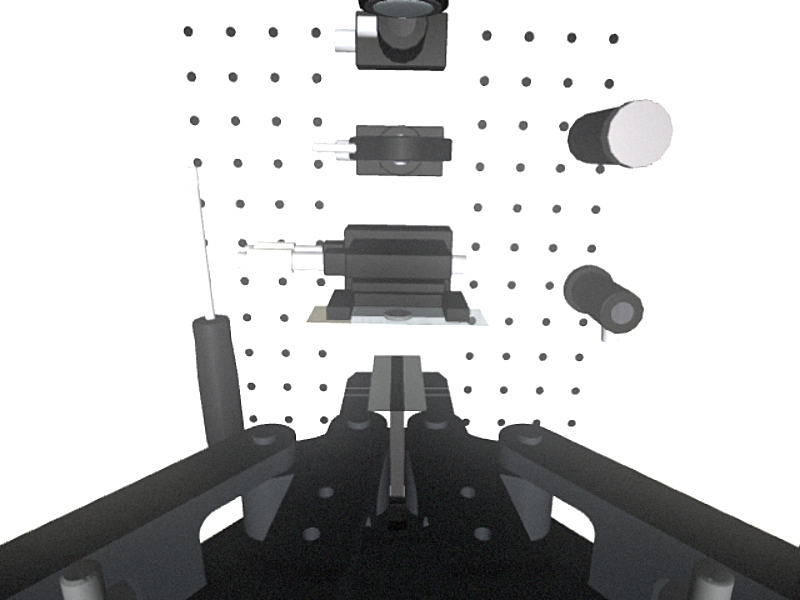

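The slide's top edge runs from (306,324) to (488,325), exactly as predicted. Next, lower to about 15 mm above it and hold.

Emit:
carry_out(
  targets=[
    [[1,0,0,0.016,0,0,0],[1,0,0,0.015,0,0,0],[1,0,0,0.01,0,0,0],[1,0,0,0.005,0,0,0],[1,0,0,0,0,0,0],[1,0,0,0,0,0,0],[1,0,0,0,0,0,0],[1,0,0,0,0,0,0]],
  ],
)

```text
clock: 7.8
position: [0.5048, -0.0224, 0.1572]
tcp_rot: [3.141, -0.004, 1.582]
force: [-0.7, -0.2, -0.8]
finger_gap: -0.0002
gripper_force: 0.0
```

Emit:
carry_out(
  targets=[
    [[1,0,0,0,0,0,0],[1,0,0,0,0,0,0],[1,0,0,0,0,0,0],[1,0,0,0,0,0,0],[1,0,0,0,0,0,0],[1,0,0,0,0,0,0],[1,0,0,0,0,0,0],[1,0,0,0,0,0,0]],
  ],
)

```text
clock: 8.47
position: [0.5043, -0.0225, 0.1566]
tcp_rot: [-3.141, -0.004, 1.582]
force: [-0.5, 0.7, 0.4]
finger_gap: 0.0003
gripper_force: 0.0
```

Emit:
carry_out(
  targets=[
    [[1,0,0,0,0,0,0],[1,0,0,0,0,0,0],[1,0,0,0,0,0,0],[1,0,0,0,0,0,0],[1,0,0,0,0,0,0],[1,0,0,0,0,0,0],[1,0,0,0,0,0,0],[1,0,0,0,0,0,0]],
  ],
)

```text
clock: 9.13
position: [0.5042, -0.0225, 0.1565]
tcp_rot: [-3.141, -0.004, 1.582]
force: [0.0, 0.1, -0.1]
finger_gap: 0.0002
gripper_force: 0.0
```

Emit:
carry_out(
  targets=[
    [[1,0,0,0,0,0,0],[1,0,0,0,0,0,0],[1,0,0,0,0,0,0],[1,0,0,0,0,0,0],[1,0,0,0,0,0,0],[1,0,0,0,0,0,0],[1,0,0,0,0,0,0],[1,0,0,0,0,0,0]],
  ],
)

```text
clock: 9.8
position: [0.5043, -0.0225, 0.1565]
tcp_rot: [-3.141, -0.004, 1.582]
force: [-0.7, 0.7, -0.6]
finger_gap: 0.0
gripper_force: 0.0
```

Emit:
carry_out(
  targets=[
    [[1,0,0,0,0,0,0],[1,0,0,0,0,0,0],[1,0,0,0,0,0,0],[1,0,0,0,0,0,0],[1,0,0,0,0,0,0],[1,0,0,0,0,0,0],[1,0,0,-0.02,0,0,0],[1,0,0,-0.025,0,0,0]],
  ],
)

```text
clock: 10.47
position: [0.503, -0.0226, 0.2005]
tcp_rot: [-3.137, -0.004, 1.582]
force: [0.4, -0.1, 0.6]
finger_gap: 0.0003
gripper_force: 0.0
```

Emit:
carry_out(
  targets=[
    [[1,-0.025,-0.0005,0,0,0,0],[1,-0.025,-0.0005,0,0,0,0],[1,-0.025,-0.0005,0,0,0,0],[1,-0.025,-0.0005,0,0,0,0],[1,-0.0215,0,0,0,0,0],[1,0,0,0,0,0,0],[1,0,0,0,0,0,0],[1,0,0,0,0,0,0]],
  ],
)

```text
clock: 11.13
position: [0.5035, -0.1439, 0.201]
tcp_rot: [-3.141, -0.004, 1.581]
force: [0.0, 0.9, 0.2]
finger_gap: -0.0
gripper_force: 0.0
```

Run:
```python
from h import *
s=arm.sense();print(s['clock'],s['position'],s['tcp_rot'],s['force'])
c=arm.get_calibration("wrist");a=arm.snapshot("wrist")[:,:,::-1];t=arm.snapshot("top")[:,:,::-1]
a=cv2.convertScaleAbs(a,alpha=2.2)[150:430,190:450];t=cv2.convertScaleAbs(cv2.resize(t[190:330,195:400],None,fx=2.6,fy=2.6),alpha=1.8)
o=np.zeros((364,800,3),np.uint8);o[:280,:260]=a;o[:364,265:265+533]=t
cv2.imwrite("pics/w5.png",o);print(proj(c,(.5035,-.144,.147))-[190,150])
for q in((-1,-1),(1,-1),(1,1),(-1,1)):print(proj(c,(.5035+.023*q[0],-.144+.025*q[1],.147))-[190,150])
```

```text
11.1333 [ 0.50348507 -0.14386352  0.20096112] [-3.14086174 -0.00440234  1.58124927] [0.02090171 0.87919594 0.17397872]
[128.5 114. ]
[ 82.8 160.1]
[173. 161.]
[177.  65.]
[81. 64.]
```

View pics/w5.png

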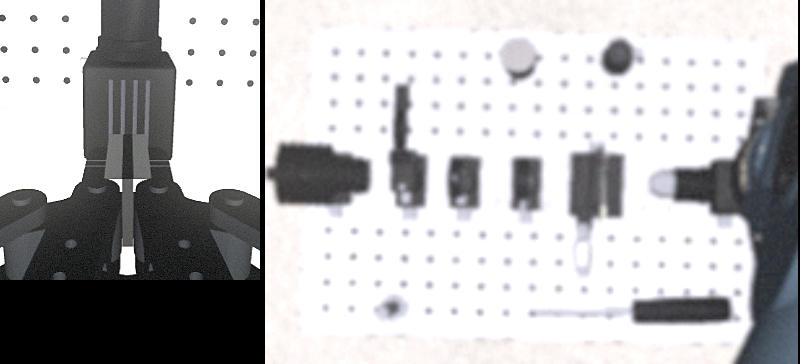

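The housing top spans (82–176, 66–160) in the crop, matching the prediction. In the top view the filter lies over at its stop, and nothing else has shifted. Next, lower and hold.

Emit:
carry_out(
  targets=[
    [[1,0,0,0.014,0,0,0],[1,0,0,0.013,0,0,0],[1,0,0,0.008,0,0,0],[1,0,0,0.004,0,0,0],[1,0,0,0,0,0,0],[1,0,0,0,0,0,0],[1,0,0,0,0,0,0],[1,0,0,0,0,0,0]],
  ],
)

```text
clock: 11.9
position: [0.504, -0.144, 0.1627]
tcp_rot: [3.141, -0.004, 1.582]
force: [1.3, -0.3, 0.2]
finger_gap: -0.0002
gripper_force: 0.0
```

Emit:
carry_out(
  targets=[
    [[1,0,0,0,0,0,0],[1,0,0,0,0,0,0],[1,0,0,0,0,0,0],[1,0,0,0,0,0,0],[1,0,0,0,0,0,0],[1,0,0,0,0,0,0],[1,0,0,0,0,0,0],[1,0,0,0,0,0,0]],
  ],
)

```text
clock: 12.57
position: [0.5036, -0.144, 0.1621]
tcp_rot: [-3.141, -0.004, 1.582]
force: [-0.3, 1.0, 0.4]
finger_gap: -0.0002
gripper_force: 0.0
```

Emit:
carry_out(
  targets=[
    [[1,0,0,0,0,0,0],[1,0,0,0,0,0,0],[1,0,0,0,0,0,0],[1,0,0,0,0,0,0],[1,0,0,0,0,0,0],[1,0,0,0,0,0,0],[1,0,0,0,0,0,0],[1,0,0,0,0,0,0]],
  ],
)

```text
clock: 13.23
position: [0.5036, -0.144, 0.1621]
tcp_rot: [-3.141, -0.004, 1.582]
force: [-0.1, 0.0, 0.3]
finger_gap: -0.0005
gripper_force: 0.0
```

Emit:
carry_out(
  targets=[
    [[1,0,0,0,0,0,0],[1,0,0,0,0,0,0],[1,0,0,0,0,0,0],[1,0,0,0,0,0,0],[1,0,0,0,0,0,0],[1,0,0,0,0,0,0],[1,0,0,0,0,0,0],[1,0,0,0,0,0,0]],
  ],
)

```text
clock: 13.9
position: [0.5036, -0.144, 0.162]
tcp_rot: [-3.141, -0.004, 1.582]
force: [0.1, 0.4, -0.7]
finger_gap: 0.0001
gripper_force: 0.0
```

Emit:
carry_out(
  targets=[
    [[1,0,0,0,0,0,0],[1,0,0,0,0,0,0],[1,0,0,0,0,0,0],[1,0,0,0,0,0,0],[1,0,0,0,0,0,0],[1,0,0,0,0,0,0]],
  ],
)

```text
clock: 14.4
position: [0.5036, -0.144, 0.162]
tcp_rot: [-3.141, -0.004, 1.582]
force: [-0.4, 0.4, -0.1]
finger_gap: -0.0001
gripper_force: 0.0
```

```bash
python3 -c "
from station import arm
print(arm.sense()['position']);print(arm.finish_job())"
```

```text
[ 0.50360038 -0.14398325  0.16204537]
the job is handed in; nothing more can be done
None
```

The job is handed in at 14.4 s (limit 54 s): the filter lies over at its stop, and I pointed from about 15 mm above at the slide and then at the camera housing, each for over two seconds, finishing over the camera; the last pictures show nothing else moved.

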